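# Hang up the mug and close the tea-bag tin under its inner lid

## Robot

A 6-joint arm with a two-finger parallel gripper is mounted at the origin on the work surface. World frame = base frame: x ahead of the robot, y to its left, z up, the work surface at z = 0. Lengths are in mm, angles in rad, forces in N, time in s.
With the tool pointing down it reaches from about 275 to 750 mm from the base axis. Payload 10.2 kg.
Tool frame: the origin (TCP) lies at the very end of the fingers, on their centre line; the grasp point (between the pads) lies 19 mm behind it (ctrl.hold_point_z is the distance from the TCP to the grasp point, in mm); z points along the fingers, y is the direction in which the jaws open and shut (so a half turn about z gives the same grasp; the last joint's range is limited). The gripper opens to 85 mm and grips with 20 to 120 N. Pads are 22 mm wide; open, the fingers measure 114 mm over their backs; the gripper's body (76 mm by 85 mm) begins 54 mm behind the grasp point. The pads swing forward as they close: fully open they stand 13 mm farther back than shut.
Start: joints at [1.078, 0.313, 1.498, -0, 1.331, -0.223], TCP at [139.946, 506.01, 231.294] pointing down, gripper open.
Joint ranges: [-2.94, 2.94], [-0.97, 2.17], [0.19, 2.56], [-1.23, 4.37], [0.02, 3.11], [-2.88, 2.88]. Speed limits (rad/s): [2.39, 2.39, 3.01, 3.14, 3.14, 3.14].

## Interface

Orientations are given as a unit quaternion [w, x, y, z].
In Python, from rig import readout, cams, workorder, spotter, ctrl gives the robot as it stands.
- The arm moves only by the tool step_arm, never from a script. Its argument "plan" is text: rows parted by semicolons, each of 5 numbers parted by spaces: the shift along the tool's x, y, z in cm, then the turn about the tool's z in degrees, then the opening in per cent of the stroke, from 0 (shut) to 100 (fully open). In form: x y z twist gripper; .... A call has 1 to 10 rows; each row is the pose to reach, as a shift and turn from the pose commanded when the call began, along the tool's axes at that moment; what a row does not reach only later rows make up. A row lasts 1/10 s, in which the tool goes at most 50 mm and 8.59 degrees, less where a joint would pass 70% of its speed; a pose out of reach is approached as far as the arm can. A call with a gripper value outside its range is refused whole. The fingers move at their own pace and stop on an object; "grip_force" is the grip in N (left out, the last holds). Time passes only in rows, so rows that repeat a pose let the fingers close. It gives the time, the measured TCP pose, the force and the opening at its end, in the units of the state.
- readout.sense(): the state, without advancing time (a new reading comes with each control period).
- cams.capture(name): name is "side" or "top"; returns (picture, depth): 480x640x3 uint8, red, green, blue; 480x640 float32, mm along the optical axis (not along the pixel's ray), 0 where there is no reading.
- cams.camera_info(name): a dict with "vfov" (degrees; the focal length in pixels is half the picture's height over the tangent of half this angle, whatever the lens; pixels are square), "cx", "cy" (the principal point, pixels), "k1" (the pictures are not rectified: a ray, as slopes to the right and down, at radius r is drawn at 1 + k1 r^2 times it, then the intrinsics apply), "rvec" (rotation vector, rad) and "tvec" (3), from world to camera coordinates, as OpenCV has them. Camera axes: x right, y down, z forward; pixel columns grow to the right and rows downward; lengths in mm; the calibration is good to about 2 mm. A picture is of the moment at which its call begins. camera_info takes no time and is no camera call.
- workorder.finish_job(): hands the job in, once; it reports no verdict.
Trained networks look in the newest picture that a camera, given by its name, has taken for a name from the list of things; names that differ only in an ending like _2 or _b are one class to them, and where a whole thing is asked for, a point or a joint stands for the part that bears it (a point fixed in the world has none). Each returns a list of dicts, best first, with "conf" (0 to 1); they miss things now and then, are a little off and sometimes report something else, mostly with a low value. They report only what shows in the picture. A call takes as long as a camera call. They do not tell look-alikes from the thing itself.
- spotter.regions_of(camera, target): "pixels" (480x640 bool, what is visible of it) and "extent" ([centre column, centre row, width, height] in pixels, round what is visible of it).
The state is a dict: "time_s": time; "joints": joint angles; "dq": joint speeds; "tau": joint torques, N m; "eef_pos": TCP position; "ee_rot": TCP orientation; "force": force on the tool from outside, world axes, zero at the start; "wrist_torque": the same for the moment, N m; "grip_width": opening from 0.0 (shut) to 1.0 (fully open).
Only numpy, scipy, OpenCV 4.12 (cv2) and the standard library are available. Lean on these libraries where they do the work, as an engineer would, in place of code of your own. Each camera call takes 0.05 s, during which the arm holds its last target. There are 200 camera calls.

## Task

At the drinks stall the measuring mug has been left standing on the open tea-bag tin: hang it by its handle on the long empty hook of the blue rail, then close the tin with the two nested lids from the wooden board, lowering them gently as one (the inner lid's two side ears carry both) so that the inner lid goes on under cover and sits fully home, and let go. Then lift the outer lid (it has the knob) off alone, leaving the inner lid seated and undisturbed on the tin, and finish while holding the outer lid still and level about a hand's breadth (10 cm) above the tin: do not put it down or let go. Do not tip the tin or drop the mug, and leave the other things on the counter where they stand.

Things in the scene. Friction and masses are not known exactly. Their poses are not given: they have to be found in the camera images.
- tin_mouth (a point): Middle of the tea-bag tin's mouth, level with its rim. Open rectangular sheet-steel tin, 140 long (this point's x) by 50 wide (y) by 85 high, wall 2.5 (mouth 135 x 45), about 0.8 kg, loose on the counter, a row of paper tea bags inside. z up. At the start the mug stands on its rim.
- mug_mid (a point): Centre of the mug, half-way up its axis: straight white enamel mug, 62 diameter, 80 high, about 0.16 kg, z towards its mouth. Its handle stands out along its +x: an upright loop of 7 thick rod in the mug's x-z plane, from 19.5 below to 29.5 above this point, reaching 64 from the mug's axis.
- mug_eye (a point): Centre of the opening in the mug's handle, 44 from the mug's axis along the mug's +x and 5 above mug_mid. The opening reaches 17.5 above and below this point (35 high along the mug's z) and is 26 deep along x. Axes as the mug.
- hook_seat (a point): Top of the bar of the long empty hook, where a handle hangs; 244 above the counter. Bar: level 8 thick steel rod along this point's x, level from 17 before to 17 behind this point; its tip, up to 37 before this point (-x, roughly towards the robot), turns up 14 above the bar's top. The bar joins the rail 88 behind this point (+x), climbing 12. y along the rail, z up.
- inner_mid (a point): Middle of the inner lid, half-way up its two ears. Aluminium plate 140 x 50 (x, y), about 0.14 kg; its underside, which rests on the tin's rim, is 9 below this point. Ears: at the middle of each long side, upright, 40 long (x), outer faces 64 apart (y), from 11 below to 11 above this point, 3 proud of the outer lid's skirt, which is cut away there. Seated, this point is 9 above tin_mouth.
- knob_mid (a point): Middle (grip height) of the outer lid's black knob, 26 diameter, 22 high, on a neck 12 high. The outer lid is an aluminium cover 148 x 58 (x, y), about 0.16 kg, with a 12 deep skirt, its flat top 23 below this point; it lies loosely, 2 play, over the inner lid. Nested, this point is 27 above inner_mid. z up.
- inner: The inner lid again: origin at the middle of its plate's underside. Below it a tapered plug 13 deep (131 x 42 at the top, 122 x 32 at the bottom) enters the tin's mouth; either way round fits. x length, y width, z up.
- board: Wooden board 190 x 100 x 15 on which the nested lids stand at the start, the inner lid on its plug (inner_mid 37 above the counter). Origin under its middle. Fixed.
- rail: Low blue timber rail: a beam 360 long (y), 60 tall, 32 thick on two posts, 265 high; origin on the counter under the middle of its face, which looks along -x. On it the long empty hook (50 to the -y side of the middle) and, 165 from that along +y, a hung tea strainer. Fixed.
- syrup: Brown syrup bottle, 68 diameter, 230 tall; origin under its foot. Bystander.
- jar: Glass jar with a lid, 80 diameter, 110 tall; origin under its foot. Bystander.
- milk: Milk can, 73 diameter, 80 tall; origin under its foot. Bystander, between the rail and the work area.
- cups: Stack of clear cups, up to 76 diameter, 130 tall; origin under its foot. Bystander.
- spoon: Steel spoon, 170 long, lying near the robot. Bystander.
- bowl: Blue bowl, 120 diameter, 50 tall; origin under its foot. Bystander.
- canister: Round closed steel canister, 94 diameter, 144 tall with its knob; origin under its foot. Bystander.
There are look-alikes about, which are no part of the job. What is shaped like the part that bears tin_mouth but orange is not meant.

How it is judged (in metres and radians):
On the way, in this order (a step that is already met when the one before it is completed fails the run):
1. the mug hangs by its handle on the hook, let go (distance between mug_eye and hook_seat below 0.035 m and z of mug_eye in the frame of hook_seat below -0.004 m and contact force between mug and rail above 0.3 N and contact force between the fingers and mug below 0.1 N), for 0.3 s.
2. both lids, nested, sit on the tin, the inner lid fully home and let go (z of inner_mid in the frame of tin_mouth between 0.0055 and 0.0125 m and x of inner_mid in the frame of tin_mouth between -0.005 and 0.005 m and y of inner_mid in the frame of tin_mouth between -0.005 and 0.005 m and angle between the z axis of inner_mid and the z axis of tin_mouth, either way round below 0.05 rad and not (distance between knob_mid and inner_mid above 0.045 m) and z of knob_mid in the frame of inner_mid below 0.031 m and contact force between the fingers and inner below 0.1 N), for 0.3 s.
At the end, for the whole second after the job is handed in: Mug still on the hook, free of the fingers; inner lid home on the upright tin (3.5 mm in height, 5 mm sideways, 0.05 rad); outer lid still in the fingers, level within 0.2 rad, within 80 mm of the tin's middle and 60 mm or more above its nested place, touching neither tin, inner lid nor rail (all of step 1 and linear speed of mug below 0.08 m/s and z of inner_mid in the frame of tin_mouth between 0.0055 and 0.0125 m and x of inner_mid in the frame of tin_mouth between -0.005 and 0.005 m and y of inner_mid in the frame of tin_mouth between -0.005 and 0.005 m and angle between the z axis of inner_mid and the z axis of tin_mouth, either way round below 0.05 rad and z of knob_mid in the frame of inner_mid above 0.087 m and horizontal distance between knob_mid and tin_mouth below 0.08 m and angle between knob_mid's own z axis and vertical below 0.2 rad and contact force between the fingers and outer above 1 N and contact force between outer and inner below 0.1 N and contact force between outer and tin below 0.1 N and contact force between outer and rail below 0.1 N and linear speed of outer below 0.03 m/s and angle between tin_mouth's own z axis and vertical below 0.04 rad); the arm keeps its last pose, push and grip.
It fails at once if the outer lid came off the inner lid while the inner lid was not seated on the tin (nest broken early, or inner lid lifted or shifted afterwards) (distance between knob_mid and inner_mid above 0.045 m and not (z of inner_mid in the frame of tin_mouth between 0.0055 and 0.0125 m and x of inner_mid in the frame of tin_mouth between -0.005 and 0.005 m and y of inner_mid in the frame of tin_mouth between -0.005 and 0.005 m and angle between the z axis of inner_mid and the z axis of tin_mouth, either way round below 0.05 rad)).
It fails at once if the lids were dropped, not lowered (the inner lid falls freely, faster than 0.4 m/s) (contact force between the fingers and inner below 0.1 N and contact force between the fingers and outer below 0.1 N and linear speed of inner above 0.4 m/s).
It fails at once if the mug was dropped onto the counter (height (world z) of mug_mid below 0.07 m).
It fails at once if the tin was tipped (angle between tin_mouth's own z axis and vertical above 0.3 rad).
It fails at once if a bystander was shoved or knocked over (distance of any of syrup, jar, milk, cups, spoon, bowl, canister from where it was at the start of the episode above 0.03 m or angle between any of syrup, jar, milk, cups, bowl, canister's own z axis and vertical above 0.4 rad).
It also fails if it takes over 69 s, if anything falls off the work surface, if the arm or the gripper's body presses on something with over 40 N, if the wrist force passes 120 N, or if a joint passes its speed limit or range.

## Working session

There is one attempt and no reset: what is moved stays moved. The work goes in short steps, Python scripts to look and compute and a tool call to move; the robot and the scene stay as the last step left them, time stands still between calls to the robot, and variables do not carry over. Pictures are saved under pics/ and viewed, about 8 in all and at most 12, crops included, and the job is handed in when it is done.

Besides the shell and the picture viewer there is one more tool, called as name(argument=value, ...), one argument or row to a line, values as JSON. step_arm: Moves the arm, as the interface text tells. Its arguments: {"type":"object","properties":{"plan":{"type":"string"},"grip_force":{"type":"number"}},"required":["plan"]}

```bash
mkdir -p pics
cat > h.py <<'E'
import numpy as np, cv2
from rig import readout, cams, workorder, spotter, ctrl
def cam(n):
    c=cams.camera_info(n); f=240/np.tan(np.radians(c['vfov'])/2)
    R=cv2.Rodrigues(np.array(c['rvec'],float))[0]; return f,c['cx'],c['cy'],c['k1'],R,np.array(c['tvec'],float).ravel()
def cloud(n,depth):
    f,cx,cy,k1,R,t=cam(n); v,u=np.mgrid[:480,:640]
    K=np.array([[f,0,cx],[0,f,cy],[0,0,1]]); p=np.stack([u,v],-1).reshape(-1,1,2).astype(float)
    q=cv2.undistortPoints(p,K,np.array([k1,0,0,0,0.])).reshape(480,640,2)
    P=np.dstack([q*depth[...,None],depth]); return (P-t)@R
def shot(n,name):
    im,d=cams.capture(n); cv2.imwrite(f'pics/{name}.png',im[...,::-1]); return im,d,cloud(n,d)
E
python3 - <<'E'
from h import *
print({k:v for k,v in readout.sense().items()}, ctrl.hold_point_z)
for n in('side','top'):
    im,d,P=shot(n,n+'0'); np.savez(f'{n}0.npz',im=im,P=P,d=d)
    f,cx,cy,k1,R,t=cam(n); print(n,'cam at',-R.T@t,'fwd',R[2])
    for o in ['tin_mouth','mug_mid','hook_seat','inner_mid','knob_mid','board','rail','milk','syrup','jar','cups','bowl','canister']:
        for r in spotter.regions_of(n,o)[:2]:
            q=P[r['pixels']&(d>0)]
            print(o,round(r['conf'],2),np.round(r['extent']),np.round(np.median(q,0)),np.round(np.percentile(q,[2,98],axis=0)).tolist() if len(q) else '')
E
```

```text
{'time_s': 0.0, 'joints': array([ 1.07761418e+00,  3.13434772e-01,  1.49846881e+00, -7.12225760e-06,
        1.33100832e+00, -2.23432548e-01]), 'dq': array([-0.00071007,  0.00107109,  0.00067636,  0.0010983 ,  0.0010591 ,
       -0.00075607]), 'tau': array([-2.92896602e-04, -4.12265718e+01, -2.59739685e+01, -1.83691304e-04,
        4.19107819e-03,  1.25024121e-05]), 'eef_pos': array([139.80524653, 505.7609038 , 230.73092931]), 'ee_rot': array([-2.28085386e-04,  1.34465381e-01,  9.90918072e-01, -6.18948426e-04]), 'force': array([ 0.4360574 , -0.22163122,  0.08217522]), 'wrist_torque': array([-0.00774516,  0.02183238,  0.01947895]), 'grip_width': 0.997590121521664} 18.700000000000003
side cam at [   4.53041732 -728.65149655 1016.35784901] fwd [ 0.39141669  0.58579165 -0.70967677]
tin_mouth 0.95 [324. 410.  73.  48.] [ 280. -323.   58.] [[215.0, -372.0, 3.0], [348.0, -267.0, 85.0]]
tin_mouth 0.83 [167. 235.  65.  53.] [214. 299.  57.] [[147.0, 291.0, -1.0], [284.0, 350.0, 84.0]]
mug_mid 0.93 [350. 238.  27.  46.] [546. -38. 136.] [[519.0, -61.0, 87.0], [580.0, 20.0, 165.0]]
mug_mid 0.39
[... 2998 characters left out ...]
 2.0], [581.0, 21.0, 167.0]]
jar 0.73 [411. 162.  35.  35.] [ 705. -273.  105.] [[679.0, -312.0, 0.0], [751.0, -241.0, 113.0]]
jar 0.58 [325. 234.  22.  54.] [490. -36.  60.] [[457.0, -61.0, 0.0], [530.0, -10.0, 87.0]]
cups 0.6 [226. 286.  33.  27.] [377. 223. 128.] [[344.0, 191.0, 60.0], [411.0, 260.0, 133.0]]
cups 0.19 [335. 161.  25.  43.] [697. -71. 147.] [[679.0, -103.0, 18.0], [731.0, -41.0, 231.0]]
bowl 0.91 [483. 256.  40.  42.] [ 455. -487.   20.] [[399.0, -529.0, 1.0], [503.0, -431.0, 51.0]]
bowl 0.16 [227. 285.  38.  26.] [377. 223. 128.] [[344.0, 191.0, 18.0], [412.0, 260.0, 133.0]]
canister 0.82 [159. 260.  51.  38.] [448. 405. 127.] [[409.0, 375.0, 10.0], [491.0, 459.0, 136.0]]
```

```bash
ls; python3 -c "
import cv2,numpy as np
a=cv2.imread('pics/side0.png');b=cv2.imread('pics/top0.png')
cv2.imwrite('pics/both.png',cv2.resize(np.vstack([a,b]),(400,600))) if 0 else None"
```

```text
h.py
pics
side0.npz
top0.npz
```

View pics/side0.png

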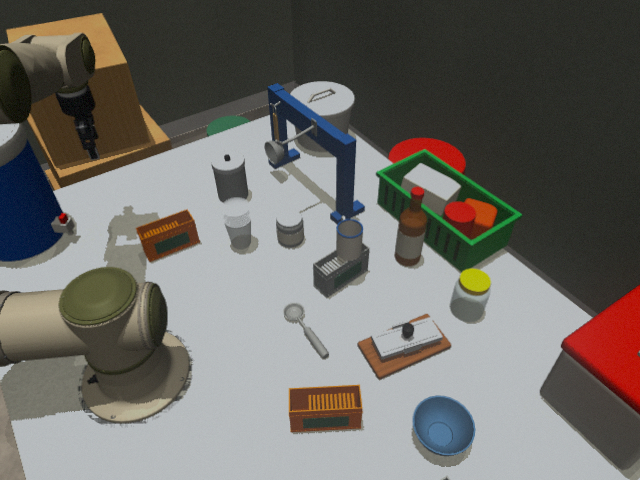

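View pics/top0.png

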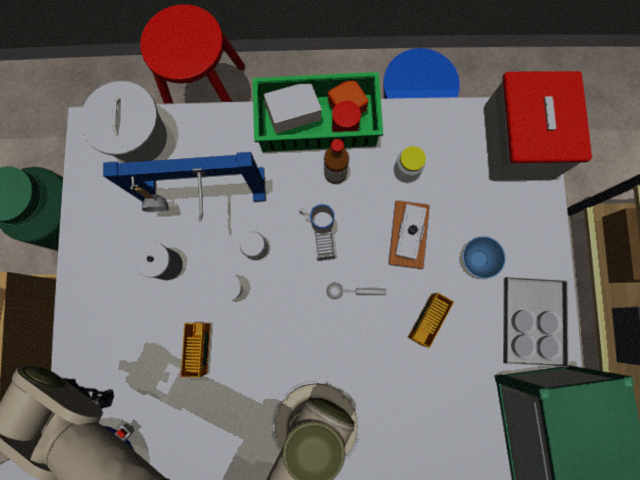

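The side view shows the grey tin at (342,270) with the mug on its far end, lids on the board at (405,340), and the hook near (285,148). The top view shows the mug handle pointing left (+y) at (303,212), and the hook bar running from (199,170) to (200,219). Next I fit the geometry.

```bash
python3 - <<'E'
from h import *
Q={}
for n in('side','top'):
    z=np.load(n+'0.npz'); P=z['P'].reshape(-1,3); C=z['im'].reshape(-1,3); ok=z['d'].ravel()>0; Q[n]=P[ok]
def sel(P,lo,hi): return P[np.all((P>lo)&(P<hi),1)]
def rect(name,lo,hi):
    for n in Q:
        p=sel(Q[n],lo,hi)
        if len(p)<5: print(name,n,len(p)); continue
        r=cv2.minAreaRect(p[:,:2].astype(np.float32)); print(name,n,len(p),np.round(r[0],1),np.round(r[1],1),round(r[2],1),'z',np.round(np.percentile(p[:,2],[5,50,95]),1))
rect('tin rim',[440,-90,78],[620,40,91])
rect('tin all',[440,-90,20],[620,40,91])
rect('board',[410,-350,8],[640,-210,22])
rect('lidtop',[430,-340,45],[620,-220,60])
rect('knob',[430,-340,64],[620,-220,90])
rect('lid flat',[430,-340,44],[620,-220,57])
for n in Q:
    p=sel(Q[n],[500,-90,155],[620,60,175]); c,r=cv2.minEnclosingCircle(p[:,:2].astype(np.float32)); print('mug rim',n,len(p),c,r,p[:,2].max())
    p=sel(Q[n],[480,-90,95],[620,80,175]); d=p[:,:2]-np.array(c); f=p[np.hypot(*d.T)>37]
    d=f[:,:2]-np.array(c)
    print('handle',n,len(f),np.round(np.median(f,0)),np.round(f.min(0)),np.round(f.max(0)),'ang',np.degrees(np.arctan2(*np.median(d,0)[::-1])))
    p=sel(Q[n],[540,215,225],[660,320,275]); p=p[p[:,0]<640]
    print('hook',n,len(p)); 
    for a in range(550,640,10):
        s=p[(p[:,0]>=a)&(p[:,0]<a+10)]
        if len(s): print(a,len(s),np.round(np.median(s,0)),np.round(s[:,1].min()),np.round(s[:,1].max()),np.round(s[:,2].max()))
    p=sel(Q[n],[560,120,200],[720,500,280]); a=p[p[:,2]>257]; r=cv2.minAreaRect(a[:,:2].astype(np.float32)); print('beam',r)
E
python3 - <<'E'
import cv2,numpy as np
a=cv2.imread('pics/side0.png');b=cv2.imread('pics/top0.png')
x=cv2.resize(a[80:300,220:420],(400,440),interpolation=2);y=cv2.resize(b[140:340,180:380],(400,400),interpolation=2)
z=cv2.resize(b[190:280,370:450],(0,0),fx=1,fy=1)
o=np.zeros((440,800,3),np.uint8);o[:,:400]=x;o[:400,400:]=y
cv2.imwrite('pics/crop.png',o)
E
```

```text
tin rim side 235 [528.  -33.1] [143.   55.8] 2.2 z [78.6 83.1 89. ]
tin rim top 280 [528.9 -33.6] [140.7  53.3] 5.8 z [81.2 86.9 90.2]
tin all side 1420 [528.1 -32.6] [145.4  57.4] 4.7 z [25.3 60.6 84.9]
tin all top 691 [528.6 -33.2] [141.2  54.2] 5.9 z [41.2 64.9 89.7]
board side 1474 [ 525.8 -279.2] [101.2 191.5] 81.2 z [ 9.9 13.8 17.1]
board top 1064 [ 525.9 -277.6] [100.4 188.8] 82.2 z [ 9.6 13.8 18.4]
lidtop side 76 [ 521.1 -282. ] [88.1 73.7] 30.9 z [45.4 48.2 57.2]
lidtop top 64 [ 529.2 -277.4] [ 65.1 142.2] 72.1 z [45.1 46.9 52.3]
knob side 115 [ 528.3 -278.8] [25.3 23.7] 76.8 z [65.2 73.  76.6]
knob top 69 [ 526.8 -277.2] [23.2 22.8] 43.6 z [67.8 72.9 77.9]
lid flat side 100 [ 525.  -277.7] [ 69.1 115.3] 66.9 z [44.1 46.9 52.5]
lid flat top 103 [ 528.9 -277.4] [ 65.1 142.8] 72.8 z [44.1 45.4 50.5]
mug rim side 216 (550.216064453125, -29.9603328704834) 33.497188568115234 167.45761801244348
handle side 16 [568.  22. 150.] [564.  13. 136.] [571.  29. 154.] ang 70.90913112082441
hook side 110
550 12 [554. 260. 243.] 258.0 264.0 248.0
560 12 [565. 260. 242.] 256.0 267.0 247.0
570
[... 362 characters left out ...]
57324219), 2.384302854537964)
mug rim top 135 (555.7769775390625, -20.685834884643555) 41.83474349975586 169.3363052655649
handle top 114 [534. -45. 148.] [519. -61.  97.] [573.  28. 169.] ang -131.7703386694381
hook top 139
550 11 [555. 260. 242.] 257.0 263.0 247.0
560 15 [565. 260. 241.] 258.0 266.0 247.0
570 18 [575. 261. 242.] 258.0 266.0 246.0
580 13 [585. 261. 245.] 259.0 266.0 251.0
590 13 [594. 262. 245.] 260.0 265.0 247.0
600 14 [606. 263. 245.] 259.0 267.0 251.0
610 18 [615. 264. 248.] 261.0 267.0 251.0
620 12 [625. 264. 250.] 262.0 267.0 255.0
630 14 [635. 263. 252.] 261.0 269.0 256.0
beam ((660.2548828125, 315.716796875), (41.22709655761719, 360.7302551269531), 2.703421115875244)
```

View pics/crop.png

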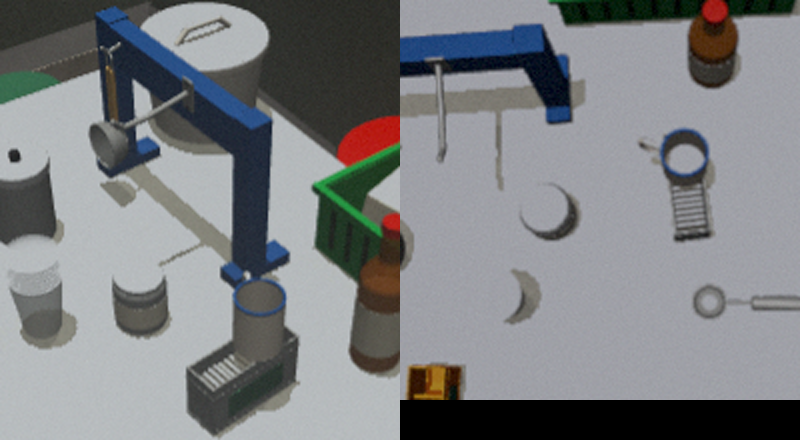

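Mug axis is about (551,-30) with its handle at yaw 71°. The hook seat is about (559,260.3,244) with yaw 2.6°. Next I move above the mug, jaws across the handle direction (jaw yaw -19°).

step_arm(
  plan="-53.9 -40.7 -2.9 93.6 100;-53.9 -40.7 -2.9 93.6 100;-53.9 -40.7 -2.9 93.6 100;-53.9 -40.7 -2.9 93.6 100;-53.9 -40.7 -2.9 93.6 100;-53.9 -40.7 -2.9 93.6 100;-53.9 -40.7 -2.9 93.6 100;-53.9 -40.7 -2.9 93.6 100;-53.9 -40.7 -2.9 93.6 100;-53.9 -40.7 -2.9 93.6 100",
)

```text
time_s: 2.4
eef_pos: [444.9, 107.7, 253.1]
ee_rot: [0.0, 0.776, 0.631, 0.0]
force: [0.2, 0.8, -0.4]
grip_width: 0.994
```

```bash
cat >> h.py <<'E'
from scipy.spatial.transform import Rotation as Ro
def go(x,y,z,jaw):
    "shift (cm) and twist (deg) from the measured pose to TCP x,y,z with jaw (tool y) yaw in deg"
    s=readout.sense(); w=s['ee_rot']; R=Ro.from_quat([w[1],w[2],w[3],w[0]]).as_matrix()
    yaw=np.degrees(np.arctan2(R[1,1],R[0,1])); sh=R.T@(np.array([x,y,z])-s['eef_pos'])/10
    tw=(yaw-jaw+180)%360-180
    print('t',round(s['time_s'],2),'pos',np.round(s['eef_pos'],1),'jaw',round(yaw,1),'tilt',np.round(R[:,2],3),'F',np.round(s['force'],1),'w',round(s['grip_width'],3),'q',np.round(s['joints'],2)); print('->',np.round(sh,2),'twist',round(tw,1))
E
python3 - <<'E'
from h import *
go(551,-30,230,-19)
E
```

```text
t 2.4 pos [444.9 107.7 253.1] jaw -11.8 tilt [ 0.001  0.    -1.   ] F [ 0.2  0.8 -0.4] w 0.994 q [-0.02  0.15  1.65  0.    1.34  0.19]
-> [-11.31  13.2    2.31] twist 7.2
```

step_arm(
  plan="-11.3 13.2 2.3 7.2 100;-11.3 13.2 2.3 7.2 100;-11.3 13.2 2.3 7.2 100;-11.3 13.2 2.3 7.2 100;-11.3 13.2 2.3 7.2 100;-11.3 13.2 2.3 7.2 100;-11.3 13.2 2.3 7.2 100",
)

```text
time_s: 3.1
eef_pos: [550.6, -26.3, 230.1]
ee_rot: [0.0, 0.812, 0.584, 0.0]
force: [-0.7, -0.2, 1.1]
grip_width: 1.002
```

Run:
```python
from h import *
im,d,P=shot('side','s1')
ok=d>0
p=P[ok]; p=p[np.all((p>[505,-80,95])&(p<[600,50,162]),1)]
# mug axis: circle fit radius 31 to side points
from scipy.optimize import least_squares
def res(v):
    r=np.hypot(p[:,0]-v[0],p[:,1]-v[1])-31; return np.clip(np.abs(r),0,6)
v=least_squares(res,[551,-30]).x; print('axis',v,len(p))
f=p[np.hypot(p[:,0]-v[0],p[:,1]-v[1])>40]; print('handle',len(f),np.degrees(np.arctan2(f[:,1]-v[1],f[:,0]-v[0])).round(0)[:20])
z=P[ok]; z=z[np.hypot(z[:,0]-v[0],z[:,1]-v[1])<34]; print('rim z',np.percentile(z[(z[:,2]<180)&(z[:,2]>150)][:,2],[80,95]))
go(551,-30,115,-19)
```

```text
axis [549.73533614 -29.86241804] 812
handle 16 [69. 71. 74. 70. 67. 72. 73. 71. 68. 72. 71. 72. 70. 65. 72. 70.]
rim z [163.97617299 165.8835811 ]
t 3.15 pos [550.6 -26.3 230.2] jaw -18.5 tilt [ 0.001 -0.    -1.   ] F [ 1.1  0.4 -0.5] w 0.999 q [-0.26  0.37  1.42  0.    1.35  0.06]
-> [-0.35  0.15 11.52] twist 0.5
```

View pics/s1.png

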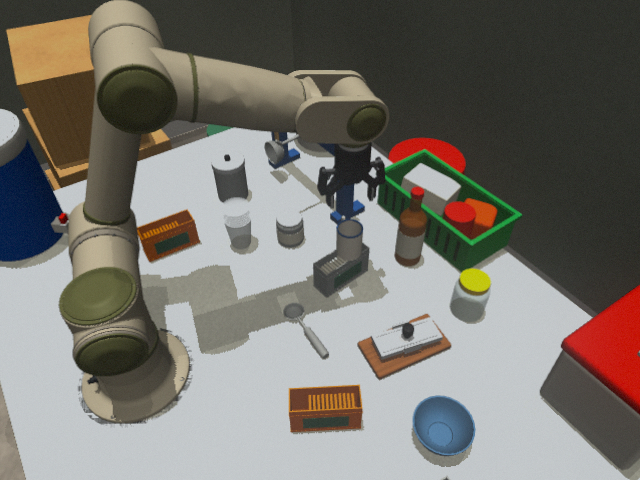

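The gripper (350,180) is centred over the mug (348,238) and nothing is in the way, so I descend and grip.

step_arm(
  plan="-0.4 0.1 3 0.5 100;-0.4 0.1 6 0.5 100;-0.4 0.1 9 0.5 100;-0.4 0.1 11.5 0.5 100;-0.4 0.1 11.5 0.5 100;-0.4 0.1 11.5 0.5 60;-0.4 0.1 11.5 0.5 60;-0.4 0.1 11.5 0.5 60;-0.4 0.1 11.5 0.5 60;-0.4 0.1 11.5 0.5 60",
  grip_force=30,
)

```text
time_s: 4.15
eef_pos: [551.4, -31.2, 116.9]
ee_rot: [0.001, 0.815, 0.58, 0.001]
force: [-2.2, 2.0, 6.3]
grip_width: 0.729
```

step_arm(
  plan="0 0 0 0 55;0 0 0 0 55;0 0 0 0 55;0 0 0 0 55",
)

```text
time_s: 4.55
eef_pos: [551.4, -31.2, 116.8]
ee_rot: [0.001, 0.815, 0.58, 0.001]
force: [-2.0, 2.0, 8.2]
grip_width: 0.73
```

step_arm(
  plan="0 0 -1 0 55;0 0 -2 0 55;0 0 -3 0 55;0 0 -4 0 55;0 0 -4 0 55",
)

```text
time_s: 5.05
eef_pos: [551.4, -31.5, 156.5]
ee_rot: [0.001, 0.815, 0.58, 0.001]
force: [-0.5, -0.1, -1.7]
grip_width: 0.732
```

Run:
```python
from h import *
go(480,216,232,2.6)
```

```text
t 5.05 pos [551.4 -31.5 156.5] jaw -19.1 tilt [ 0.003 -0.001 -1.   ] F [-0.5 -0.1 -1.7] w 0.732 q [-0.27  0.44  1.52 -0.    1.18  0.06]
-> [ 21.06 -14.82  -7.59] twist -21.7
```

step_arm(
  plan="0 0 -4 0 55;0 0 -7.8 0 55;20.7 -14.7 -7.8 -21.7 55;20.7 -14.7 -7.8 -21.7 55;20.7 -14.7 -7.8 -21.7 55;20.7 -14.7 -7.8 -21.7 55;20.7 -14.7 -7.8 -21.7 55;20.7 -14.7 -7.8 -21.7 55;20.7 -14.7 -7.8 -21.7 55;20.7 -14.7 -7.8 -21.7 55",
)

```text
time_s: 6.05
eef_pos: [479.8, 211.6, 232.5]
ee_rot: [0.0, 0.691, 0.723, -0.0]
force: [0.1, 0.0, -1.4]
grip_width: 0.731
```

Run:
```python
from h import *
go(482,213,234,2.6)
for n in('side','top'):
    im,d,P=shot(n,n+'2')
    p=P[d>0]; p=p[np.all((p>[430,215,215])&(p<[640,300,290]),1)]
    for a in range(430,610,10):
        s=p[(p[:,0]>=a)&(p[:,0]<a+10)&(p[:,1]>244)]
        if len(s): print(n,a,len(s),np.round(np.median(s,0)),s.min(0).round(),s.max(0).round())
a=cv2.imread('pics/side2.png');b=cv2.imread('pics/top2.png')
o=np.hstack([cv2.resize(a[90:240,210:380],(453,400),interpolation=2),cv2.resize(b[140:290,150:280],(347,400),interpolation=2)])
cv2.imwrite('pics/c2.png',o)
```

```text
t 6.05 pos [479.8 211.6 232.5] jaw 2.6 tilt [-0. -0. -1.] F [ 0.1  0.  -1.4] w 0.731 q [ 0.19  0.31  1.5  -0.    1.33  0.15]
-> [ 0.13  0.23 -0.15] twist -0.0
side 480 3 [489. 246. 269.] [481. 244. 256.] [489. 265. 269.]
side 490 1 [491. 244. 262.] [491. 244. 262.] [491. 244. 262.]
side 520 2 [527. 259. 257.] [526. 258. 257.] [528. 260. 257.]
side 530 3 [533. 263. 253.] [530. 258. 253.] [533. 263. 257.]
side 560 3 [564. 261. 238.] [561. 260. 237.] [566. 262. 239.]
side 570 1 [577. 258. 242.] [577. 258. 242.] [577. 258. 242.]
side 580 13 [585. 262. 244.] [580. 259. 240.] [589. 267. 248.]
side 590 12 [597. 263. 246.] [592. 258. 238.] [599. 264. 251.]
side 600 10 [607. 264. 246.] [602. 257. 241.] [609. 268. 248.]
top 590 4 [598. 263. 248.] [596. 259. 245.] [599. 264. 249.]
top 600 15 [606. 263. 245.] [601. 260. 242.] [609. 267. 250.]
```

View pics/c2.png

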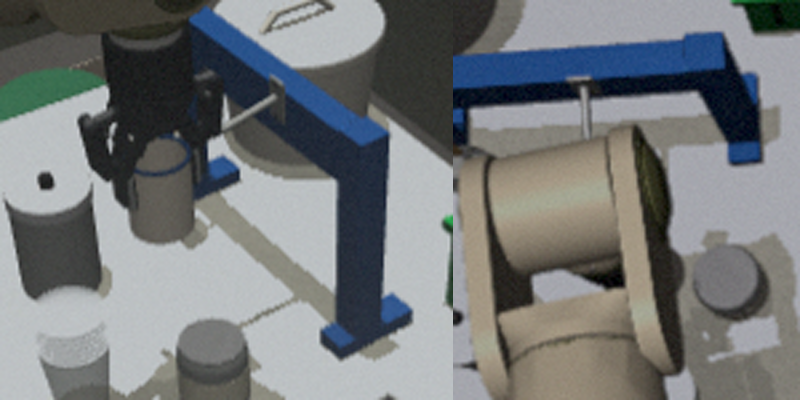

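The upright mug is held at (160,190) in the left crop, with the hook ahead of it. I thread forward slowly along the hook and watch the force.

step_arm(
  plan="0.1 1 -0.15 0 55;0.1 2 -0.15 0 55;0.1 3 -0.15 0 55;0.1 4 -0.15 0 55;0.1 5 -0.15 0 55",
)

```text
time_s: 6.65
eef_pos: [530.3, 215.3, 234.0]
ee_rot: [-0.0, 0.691, 0.723, -0.0]
force: [-0.3, 1.0, 0.1]
grip_width: 0.727
```

step_arm(
  plan="0 1 0 0 55;0 2 0 0 55;0 3.1 0 0 55;0 3.1 0 0 55",
)

```text
time_s: 7.05
eef_pos: [561.5, 216.7, 233.6]
ee_rot: [-0.0, 0.691, 0.723, -0.0]
force: [0.1, -0.1, -2.2]
grip_width: 0.735
```

step_arm(
  plan="0 0 0.4 0 55;0 0 0.8 0 55;0 0 1.2 0 55;0 0 1.5 0 55;0 0 1.5 0 55",
)

```text
time_s: 7.55
eef_pos: [560.1, 217.0, 218.8]
ee_rot: [-0.0, 0.691, 0.723, -0.0]
force: [-0.3, 0.9, -1.1]
grip_width: 0.737
```

Run:
```python
from h import *
go(561,216,213,2.6)
im,d,P=shot('side','s3')
p=P[d>0]; p=p[np.all((p>[520,225,190])&(p<[600,300,290]),1)]
print(len(p)); cv2.imwrite('pics/c3.png',cv2.resize(im[90:240,210:380,::-1],(680,600),interpolation=2))
```

```text
t 7.55 pos [560.1 217.  218.8] jaw 2.6 tilt [-0.001 -0.    -1.   ] F [-0.3  0.9 -1.1] w 0.737 q [ 0.17  0.49  1.27 -0.    1.38  0.13]
-> [-0.1   0.09  0.58] twist 0.0
164
```

View pics/c3.png

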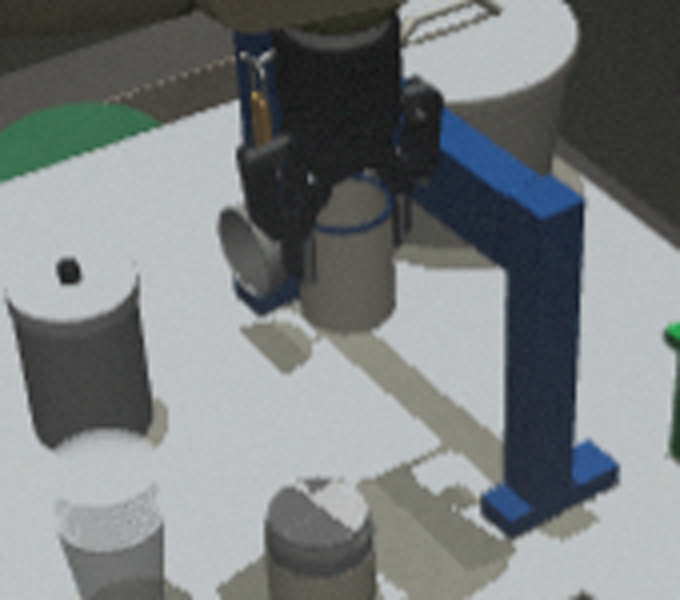

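step_arm(
  plan="0 0 0.2 0 55;0 0 0.4 0 55;0 0 0.4 0 55",
)

```text
time_s: 7.9
eef_pos: [560.3, 217.0, 214.9]
ee_rot: [-0.0, 0.691, 0.723, -0.0]
force: [-1.3, 1.1, -2.3]
grip_width: 0.732
```

step_arm(
  plan="0 0 0.1 0 55;0 0 0.2 0 55;0 0 0.2 0 55",
)

```text
time_s: 8.2
eef_pos: [560.4, 217.1, 213.2]
ee_rot: [0.0, 0.691, 0.723, 0.0]
force: [0.2, 0.3, -0.2]
grip_width: 0.73
```

step_arm(
  plan="0 0 0.1 0 55;0 0 0.2 0 55;0 0 0.2 0 55",
)

```text
time_s: 8.5
eef_pos: [560.6, 217.1, 212.3]
ee_rot: [0.0, 0.691, 0.723, 0.001]
force: [-1.7, -1.6, 5.6]
grip_width: 0.735
```

Contact came at the predicted height (5.6 N upward), so I release gradually.

step_arm(
  plan="0 0 0 0 76;0 0 0 0 78;0 0 0 0 82;0 0 0 0 88;0 0 0 0 94;0 0 0 0 100;0 0 0 0 100;0 0 0 0 100;0 0 0 0 100;0 0 0 0 100",
)

```text
time_s: 9.5
eef_pos: [560.4, 217.0, 211.2]
ee_rot: [0.0, 0.691, 0.723, 0.0]
force: [-0.9, 0.2, 0.6]
grip_width: 1.0
```

Run:
```python
from h import *
go(561,216,213,2.6)
im,d,P=shot('side','s4')
cv2.imwrite('pics/c4.png',cv2.resize(im[90:240,210:380,::-1],(680,600),interpolation=2))
```

```text
t 9.5 pos [560.4 217.  211.2] jaw 2.6 tilt [ 0. -0. -1.] F [-0.9  0.2  0.6] w 1.0 q [ 0.17  0.5   1.28 -0.    1.36  0.13]
-> [-0.1   0.06 -0.18] twist -0.0
```

View pics/c4.png

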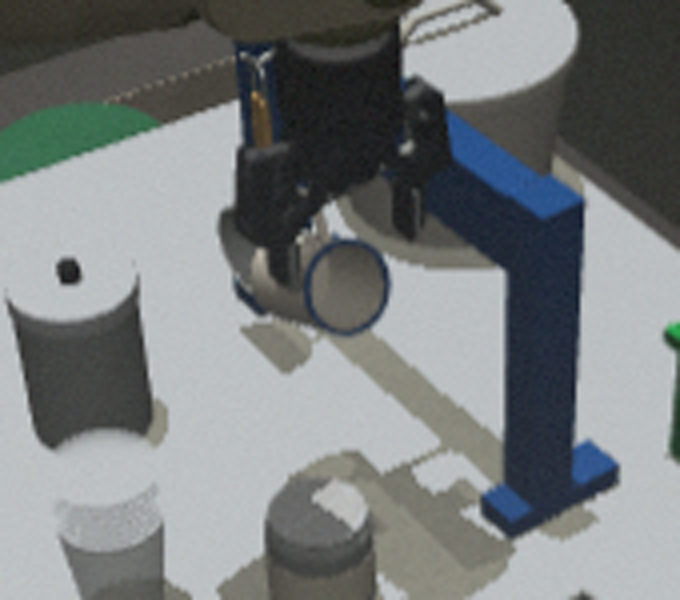

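The mug hangs on the hook with its mouth facing (345,285). I raise clear and refine the lids' yaw from the first data.

step_arm(
  plan="0 0 -1 0 100;0 0 -2 0 100;0 0 -4 0 100;0 0 -6 0 100;0 0 -9 0 100;0 0 -12 0 100;0 0 -14 0 100;0 0 -14 0 100",
)

```text
time_s: 10.35
eef_pos: [560.9, 217.1, 355.2]
ee_rot: [0.002, 0.691, 0.723, 0.003]
force: [-0.2, 0.4, 0.8]
grip_width: 0.997
```

Run:
```python
from h import *
from scipy.optimize import minimize
for n in('side','top'):
    z=np.load(n+'0.npz'); P=z['P'].reshape(-1,3)[z['d'].ravel()>0]
    p=P[np.all((P>[430,-350,32])&(P<[620,-210,48]),1)][:,:2]
    # best-fit rectangle 148x58 : maximise inside, minimise overflow
    def c(v):
        a=np.radians(v[2]); d=p-v[:2]; x=np.abs(d@[np.cos(a),np.sin(a)]); y=np.abs(d@[-np.sin(a),np.cos(a)])
        return np.sum(np.clip(x-73,0,20)+np.clip(y-29,0,20))
    best=min((minimize(c,[527,-278,a],method='Nelder-Mead') for a in range(-24,0,4)),key=lambda r:r.fun)
    m,e=cv2.PCACompute2(p,None)[:2] if 0 else (p.mean(0),np.linalg.eigh(np.cov((p-p.mean(0)).T))[1][:,1])
    print(n,len(p),best.x.round(1),best.fun.round(1),'pca',m.round(1),np.degrees(np.arctan(e[1]/e[0])).round(1),cv2.minAreaRect(p.astype(np.float32)))
    k=P[np.all((P>[500,-310,66])&(P<[560,-240,90]),1)]; print('knob',k.mean(0).round(1),cv2.minEnclosingCircle(k[:,:2].astype(np.float32)))
go(527.5,-278,150,72)
```

```text
side 1491 [ 528.3 -279.1  -14.5] 228.2 pca [ 525.3 -280.4] -14.8 ((528.8924560546875, -277.971435546875), (67.76559448242188, 149.6767578125), 75.94728088378906)
knob [ 527.1 -279.8   72.8] ((528.329345703125, -278.6054382324219), 13.510172843933105)
top 998 [ 528.8 -277.5  -14.5] 55.3 pca [ 527.8 -277.1] -14.3 ((528.5739135742188, -277.605224609375), (65.010986328125, 147.52023315429688), 73.89212036132812)
knob [ 527.2 -276.7   72.9] ((528.0716552734375, -277.67779541015625), 12.932202339172363)
t 10.35 pos [560.9 217.1 355.2] jaw 2.6 tilt [ 0.007  0.001 -1.   ] F [-0.2  0.4  0.8] w 0.997 q [ 0.17  0.45  0.99 -0.    1.69  0.13]
-> [-49.33  -5.72  20.44] twist -69.4
```

step_arm(
  plan="-49.3 -5.5 18 -72.9 100;-49.3 -5.5 18 -72.9 100;-49.3 -5.5 18 -72.9 100;-49.3 -5.5 18 -72.9 100;-49.3 -5.5 18 -72.9 100;-49.3 -5.5 18 -72.9 100;-49.3 -5.5 18 -72.9 100;-49.3 -5.5 18 -72.9 100;-49.3 -5.5 18 -72.9 100;-49.3 -5.5 18 -72.9 100",
)

```text
time_s: 11.35
eef_pos: [530.6, -229.9, 188.3]
ee_rot: [-0.0, 0.124, 0.992, 0.0]
force: [0.7, -0.0, -0.5]
grip_width: 0.998
```

Run:
```python
from h import *
from scipy.optimize import minimize
go(528.2,-278,120,75.5)
for n in('top','side'):
    im,d,P=shot(n,n+'5'); P=P[d>0]
    p=P[np.all((P>[430,-100,62])&(P<[620,50,92]),1)][:,:2]
    def c(v):
        a=np.radians(v[2]); e=p-v[:2]; x=np.abs(e@[np.cos(a),np.sin(a)]); y=np.abs(e@[-np.sin(a),np.cos(a)])
        return np.sum(np.clip(x-69,0,20)+np.clip(y-24,0,20))
    b=min((minimize(c,[528,-33,a],method='Nelder-Mead') for a in range(-4,16,4)),key=lambda r:r.fun)
    print(n,len(p),b.x.round(1),b.fun.round(1),[np.round(x,1) for x in cv2.minAreaRect(p.astype(np.float32))])
```

```text
t 11.35 pos [ 530.6 -229.9  188.3] jaw 75.7 tilt [-0.  0. -1.] F [ 0.7 -0.  -0.5] w 0.998 q [-0.61  0.46  1.39  0.    1.28 -1.93]
-> [-0.96 -4.73  6.83] twist 0.2
top 389 [528.1 -31.7   6.1] 75.1 [array([528.1, -32. ]), array([140.9,  51.7]), np.float64(5.9)]
side 840 [527.1 -31.4   5.9] 328.7 [array([527.9, -30.2]), array([144.4,  56.9]), np.float64(5.6)]
```

step_arm(
  plan="-1 -4.7 6.8 0 100;-1 -4.7 6.8 0 100;-1 -4.7 6.8 0 100;-1 -4.7 9.8 0 100;-1 -4.7 12.8 0 100;-1 -4.7 14.8 0 100;-1 -4.7 15.8 0 100;-1 -4.7 16.6 0 100;-1 -4.7 16.6 0 100",
)

```text
time_s: 12.35
eef_pos: [529.4, -275.9, 23.6]
ee_rot: [0.0, 0.126, 0.992, -0.0]
force: [0.5, -0.1, -0.2]
grip_width: 1.004
```

Run:
```python
from h import *
go(528.2,-278,22,75.5)
im,d,P=shot('side','s6')
cv2.imwrite('pics/c6.png',cv2.resize(im[270:400,330:480,::-1],(692,600),interpolation=2))
```

```text
t 12.35 pos [ 529.4 -275.9   23.6] jaw 75.5 tilt [ 0. -0. -1.] F [ 0.5 -0.1 -0.2] w 1.004 q [-0.68  0.7   1.48  0.    0.96 -1.99]
-> [ 0.07 -0.23  0.16] twist 0.0
```

View pics/c6.png

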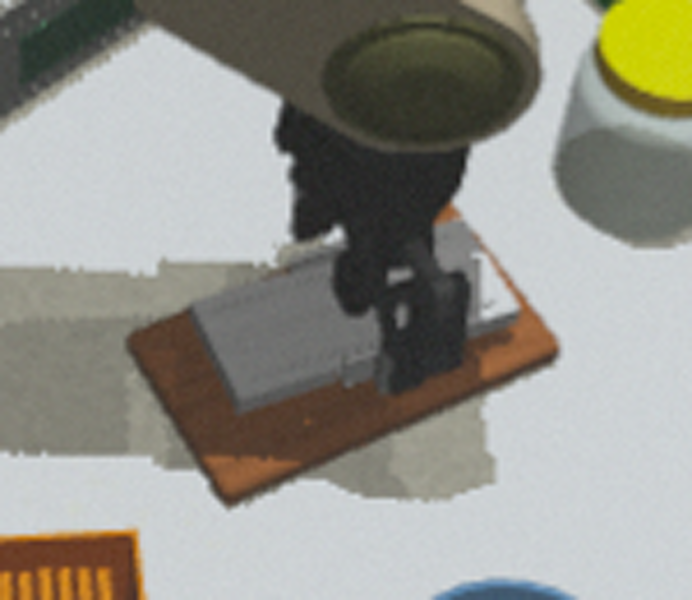

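The fingers straddle the ears: the near finger tip is at (405,385), and the ear's left edge shows at (345,370). I nudge about 2 mm and close.

step_arm(
  plan="0.2 -0.2 0.1 0 100;0.2 -0.2 0.1 0 100;0.2 -0.2 0.1 0 85;0.2 -0.2 0.1 0 80;0.2 -0.2 0.1 0 76;0.2 -0.2 0.1 0 72;0.2 -0.2 0.1 0 66;0.2 -0.2 0.1 0 60;0.2 -0.2 0.1 0 60;0.2 -0.2 0.1 0 60",
  grip_force=45,
)

```text
time_s: 13.4
eef_pos: [527.0, -277.7, 22.8]
ee_rot: [0.0, 0.126, 0.992, -0.0]
force: [-0.3, 2.0, 5.7]
grip_width: 0.738
```

step_arm(
  plan="0 0 0 0 60;0 0 0 0 60;0 0 -0.3 0 60;0 0 -0.6 0 60;0 0 -1 0 60;0 0 -1.5 0 60;0 0 -2.2 0 60;0 0 -3 0 60;0 0 -4 0 60;0 0 -4 0 60",
)

```text
time_s: 14.4
eef_pos: [527.5, -278.3, 64.2]
ee_rot: [0.001, 0.126, 0.992, -0.001]
force: [0.3, -0.0, -2.8]
grip_width: 0.738
```

Run:
```python
from h import *
go(528,-31.7,140,96)
im,d,P=shot('side','s7')
cv2.imwrite('pics/c7.png',cv2.resize(im[250:400,330:480,::-1],(600,600),interpolation=2))
```

```text
t 14.4 pos [ 527.5 -278.3   64.2] jaw 75.5 tilt [ 0.002 -0.002 -1.   ] F [ 0.3 -0.  -2.8] w 0.738 q [-0.68  0.64  1.46  0.    1.04 -2.  ]
-> [ 6.1  23.88 -7.63] twist -20.5
```

View pics/c7.png

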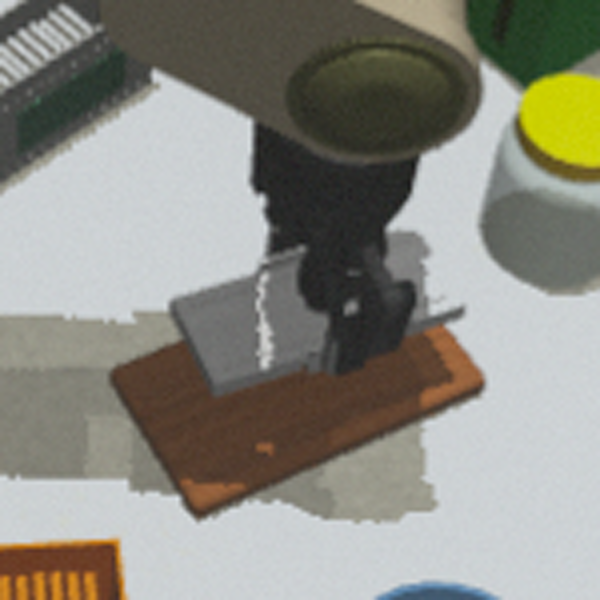

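Both lids are lifted together, level, with a load of 2.8 N. Next I go above the tin.

step_arm(
  plan="0 0 -3.5 0 60;0 0 -7 0 60;6.1 23.9 -7 -20.5 60;6.1 23.9 -7 -20.5 60;6.1 23.9 -7 -20.5 60;6.1 23.9 -7 -20.5 60;6.1 23.9 -7 -20.5 60;6.1 23.9 -7 -20.5 60;6.1 23.9 -7 -20.5 60;6.1 23.9 -7 -20.5 60",
)

```text
time_s: 15.45
eef_pos: [527.6, -31.9, 132.2]
ee_rot: [-0.0, -0.052, 0.999, -0.0]
force: [0.9, -0.3, -3.1]
grip_width: 0.74
```

Run:
```python
from h import *
from scipy.optimize import minimize
go(528,-31.7,110,96)
s=readout.sense()['eef_pos']; zl=s[2]+18
ims=[]
for n in('top','side'):
    im,d,P=shot(n,n+'8'); P=P[d>0]
    def fit(p,hx,hy,v0):
        def c(v):
            a=np.radians(v[2]); e=p-v[:2]; x=np.abs(e@[np.cos(a),np.sin(a)]); y=np.abs(e@[-np.sin(a),np.cos(a)])
            return np.sum(np.clip(x-hx,0,20)+np.clip(y-hy,0,20))
        b=min((minimize(c,[*v0,a],method='Nelder-Mead') for a in range(-4,16,4)),key=lambda r:r.fun); return b.x.round(1),round(b.fun)
    p=P[np.all((P>[430,-100,zl-15])&(P<[620,50,zl+5]),1)]
    a=np.radians(6); e=p[:,:2]-s[:2]; x=e@[np.cos(a),np.sin(a)]; y=e@[-np.sin(a),np.cos(a)]
    print(n,'lid',len(p),'x',np.percentile(x,[1,3,97,99]).round(1),'y',np.percentile(y,[2,98]).round(1),fit(p[:,:2],73,28,s[:2]))
    for sgn in(-1,1):
        m=sgn*x>45; print('  end',sgn,m.sum(),'ztop',np.percentile(p[m,2],[50,90]).round(1) if m.sum() else '')
    p=P[np.all((P>[430,-100,30])&(P<[620,50,90]),1)]
    e=p[:,:2]-[528,-31.7]; x=e@[np.cos(a),np.sin(a)]; y=e@[-np.sin(a),np.cos(a)]
    print(n,'tin',len(p),'x',np.percentile(x,[1,3,97,99]).round(1),'y',np.percentile(y,[1,99]).round(1),fit(p[:,:2],70,25,[528,-32]))
    ims.append(im)
o=np.hstack([cv2.resize(ims[1][170:330,270:430],(450,450),interpolation=2),cv2.resize(ims[0][180:300,270:370],(350,420),interpolation=2)[:,:]]) if 0 else cv2.resize(ims[1][190:320,280:440],(738,600),interpolation=2)
cv2.imwrite('pics/c8.png',o[...,::-1])
```

```text
t 15.45 pos [527.6 -31.9 132.2] jaw 96.0 tilt [-0. -0. -1.] F [ 0.9 -0.3 -3.1] w 0.74 q [-0.28  0.42  1.62 -0.    1.1  -1.96]
-> [-0.04  0.02  2.22] twist -0.0
top lid 1 x [-6.7 -6.7 -6.7 -6.7] y [-30.7 -30.7] (array([474.8, -33.5,  -4.2]), 0)
  end -1 0 ztop 
  end 1 0 ztop Traceback (most recent call last):
  File "<stdin>", line 20, in <module>
    return _quantile_unchecked(
        a, q, axis, out, overwrite_input, method, keepdims, weights)
    return _ureduce(a,
                    func=_quantile_ureduce_func,
    ...<5 lines>...
                    overwrite_input=overwrite_input,
                    method=method)
    r = func(a, **kwargs)
    result = _quantile(arr,
                       quantiles=q,
    ...<2 lines>...
                       out=out,
                       weights=wgt)
    slices_having_nans = np.isnan(arr[-1, ...])
                                  ~~~^^^^^^^^^
IndexError: index -1 is out of bounds for axis 0 with size 0
```

Top view is occluded; I use the side camera only.

Run:
```python
from h import *
s=readout.sense()['eef_pos']; zl=s[2]+18
im,d,P=shot('side','side8'); P=P[d>0]; a=np.radians(6); X=[np.cos(a),np.sin(a)]; Y=[-np.sin(a),np.cos(a)]
p=P[np.all((P>[430,-100,zl-14])&(P<[620,50,zl+5]),1)]; e=p[:,:2]-s[:2]; x=e@X; y=e@Y
print('lid',len(p),'x',np.percentile(x,[.5,2,98,99.5]).round(1),'y',np.percentile(y,[2,98]).round(1))
for lo,hi in((-80,-40),(-40,-20),(20,40),(40,80)):
    m=(x>lo)&(x<hi)&(p[:,2]>zl-6); print(lo,m.sum(),'ztop',np.median(p[m,2]).round(1) if m.sum() else '')
m=(y<-20)
for lo,hi in((-72,-50),(-50,-25),(25,50),(50,72)):
    q=m&(x>lo)&(x<hi); print('front skirt y',lo,q.sum(),np.median(y[q]).round(1))
p=P[np.all((P>[430,-100,25])&(P<[620,50,75]),1)]; e=p[:,:2]-[528,-31.7]; x=e@X; y=e@Y
print('tin',len(p),'x',np.percentile(x,[.5,2,98,99.5]).round(1),'y',np.percentile(y,[1,50,99]).round(1))
m=np.abs(x)<65; f=m&(y<-15); print('front face y slope',np.polyfit(x[f],y[f],1), f.sum())
cv2.imwrite('pics/c8.png',cv2.resize(im[190:320,280:440,::-1],(738,600),interpolation=2))
```

```text
lid 824 x [-71.1 -70.5  73.   76.7] y [-39.6  29.8]
-80 265 ztop 148.9
-40 162 ztop 148.8
20 11 ztop 148.2
40 51 ztop 148.8
front skirt y -72 53 -26.1
front skirt y -50 52 -26.8
front skirt y 25 0 nan
front skirt y 50 34 -27.5
tin 1184 x [-71.4 -70.9  68.8  70.4] y [-26.5 -15.5  25.8]
front face y slope [-2.82968375e-03 -2.37832881e+01] 525
  return _methods._mean(a, axis=axis, dtype=dtype,
  ret = ret.dtype.type(ret / rcount)
```

View pics/c8.png

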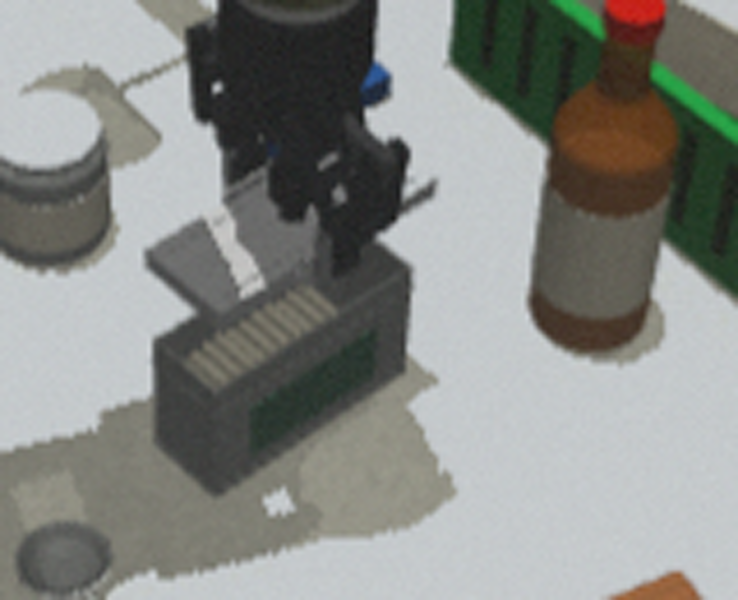

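Lid and tin are aligned in yaw, but the lid sits about 2 mm too far in +x. I correct that and lower to just above the rim, then in small steps.

step_arm(
  plan="0.2 0 1 0 60;0.2 0 2 0 60;0.2 0 3 0 60;0.2 0 3.7 0 60;0.2 0 3.7 0 60",
)

```text
time_s: 16.05
eef_pos: [525.0, -31.2, 94.0]
ee_rot: [-0.001, -0.052, 0.999, 0.0]
force: [-0.6, 0.6, -3.1]
grip_width: 0.74
```

step_arm(
  plan="0 0 0.2 0 60;0 0 0.4 0 60;0 0 0.6 0 60;0 0 0.6 0 60",
)

```text
time_s: 16.45
eef_pos: [525.5, -31.3, 89.2]
ee_rot: [-0.0, -0.052, 0.999, 0.0]
force: [-0.1, -1.2, -3.6]
grip_width: 0.737
```

step_arm(
  plan="0 0 0.2 0 60;0 0 0.4 0 60;0 0 0.4 0 60",
)

```text
time_s: 16.75
eef_pos: [525.4, -31.3, 85.0]
ee_rot: [-0.0, -0.052, 0.999, 0.0]
force: [-0.5, 0.2, -2.9]
grip_width: 0.738
```

step_arm(
  plan="0 0 0.1 0 60;0 0 0.2 0 60;0 0 0.2 0 60",
)

```text
time_s: 17.05
eef_pos: [525.5, -31.3, 83.2]
ee_rot: [-0.0, -0.052, 0.999, 0.0]
force: [0.1, 0.0, -2.9]
grip_width: 0.737
```

step_arm(
  plan="0 0 0.1 0 60;0 0 0.2 0 60;0 0 0.2 0 60",
)

```text
time_s: 17.35
eef_pos: [525.5, -31.3, 81.1]
ee_rot: [-0.0, -0.052, 0.999, 0.0]
force: [0.7, 1.1, -3.6]
grip_width: 0.736
```

step_arm(
  plan="0 0 0.1 0 60;0 0 0.2 0 60;0 0 0.2 0 60",
)

```text
time_s: 17.65
eef_pos: [525.6, -31.3, 79.8]
ee_rot: [0.0, -0.052, 0.999, -0.0]
force: [-1.9, 0.6, 4.3]
grip_width: 0.737
```

step_arm(
  plan="0 0 0.05 0 60;0 0 0.1 0 60;0 0 0.1 0 60",
)

```text
time_s: 17.95
eef_pos: [525.6, -31.3, 79.8]
ee_rot: [0.0, -0.052, 0.999, -0.0]
force: [-6.8, 0.1, 15.7]
grip_width: 0.737
```

step_arm(
  plan="0 0 0 0 75;0 0 0 0 78;0 0 0 0 84;0 0 0 0 92;0 0 0 0 100;0 0 0 0 100;0 0 0 0 100;0 0 0 0 100;0 0 0 0 100",
)

```text
time_s: 18.85
eef_pos: [525.6, -31.3, 78.3]
ee_rot: [0.0, -0.052, 0.999, -0.0]
force: [1.2, 0.3, -0.6]
grip_width: 0.997
```

step_arm(
  plan="0 0 -1 0 100;0 0 -2 0 100;0 0 -4 0 100;0 0 -7 0 100;0 0 -10 0 100;10 0 -12 0 100;17 0 -12 0 100;17 0 -12 0 100;17 0 -12 0 100",
)

```text
time_s: 19.75
eef_pos: [353.7, -48.8, 199.2]
ee_rot: [0.0, -0.052, 0.999, -0.0]
force: [1.3, 0.2, -0.1]
grip_width: 1.0
```

Run:
```python
from h import *
ims=[]
go(528,-31.7,130,96); a=np.radians(6); X=[np.cos(a),np.sin(a)]; Y=[-np.sin(a),np.cos(a)]
for n in('side','top'):
    im,d,P=shot(n,n+'9'); P=P[d>0]; ims.append(im)
    k=P[np.all((P>[495,-65,115])&(P<[560,0,145]),1)]
    if len(k): print(n,'knob',len(k),k.mean(0).round(1),cv2.minEnclosingCircle(k[:,:2].astype(np.float32)),k[:,2].max().round(1))
    p=P[np.all((P>[430,-100,92])&(P<[620,50,106]),1)]; e=p[:,:2]-[528,-31.7]; x=e@X; y=e@Y
    print('lid',len(p),'x',np.percentile(x,[.5,2,98,99.5]).round(1),'y',np.percentile(y,[2,98]).round(1))
    t=np.abs(y)<20; print('plane',np.linalg.lstsq(np.c_[x[t],y[t],np.ones(t.sum())],p[t,2],rcond=None)[0].round(4))
o=np.hstack([cv2.resize(ims[0][190:320,280:440],(440,358),interpolation=2),cv2.resize(ims[1][190:290,270:370],(358,358),interpolation=2)])
cv2.imwrite('pics/c9.png',o[...,::-1])
```

```text
t 19.75 pos [353.7 -48.8 199.2] jaw 96.0 tilt [ 0.001 -0.001 -1.   ] F [ 1.3  0.2 -0.1] w 1.0 q [-0.47 -0.04  1.99 -0.    1.18 -2.14]
-> [-17.51  -0.11   6.93] twist -0.0
side knob 111 [526.7 -34.  126.6] ((529.05224609375, -30.827938079833984), 13.919835090637207) 134.8
lid 1064 x [-73.1 -71.8  72.4  75.4] y [-32.  30.]
plane [1.50000e-03 2.00000e-03 9.66256e+01]
top knob 78 [528.4 -31.8 129.3] ((529.9002685546875, -31.74125862121582), 12.854287147521973) 135.5
lid 1008 x [-71.3 -67.1  73.9  75.9] y [-28.7  27.6]
plane [4.00000e-04 7.90000e-03 9.72157e+01]
```

View pics/c9.png

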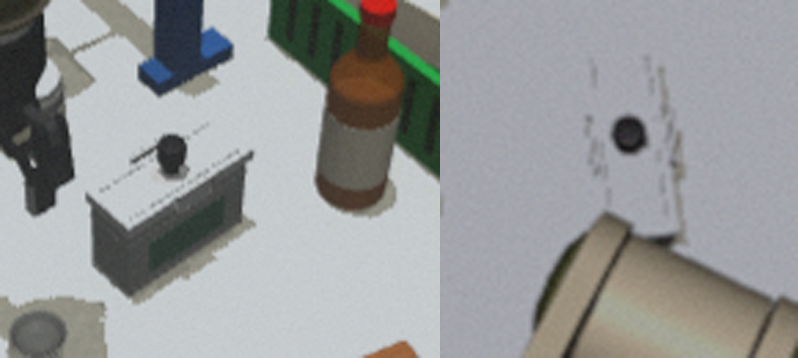

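The lids sit level on the tin (top about 97.5, tilt under 0.01), with the knob at (529.3,-31.3). I grip the knob with the jaws along the lid's length so the fingers avoid the ears.

step_arm(
  plan="-17.6 -0.1 2 90 100;-17.6 -0.1 2 90 100;-17.6 -0.1 2 90 100;-17.6 -0.1 2 90 100;-17.6 -0.1 2 90 100;-17.6 -0.1 2 90 100;-17.6 -0.1 2 90 100;-17.6 -0.1 2 90 100;-17.6 -0.1 2 90 100;-17.6 -0.1 2 90 100",
)

```text
time_s: 20.85
eef_pos: [532.5, -31.4, 178.6]
ee_rot: [0.0, 0.645, 0.764, 0.0]
force: [-0.2, 1.1, 0.7]
grip_width: 0.999
```

step_arm(
  plan="0 0 0 8 100;0 0 0 8 100",
)

```text
time_s: 21.05
eef_pos: [532.4, -31.5, 178.6]
ee_rot: [0.0, 0.695, 0.719, 0.0]
force: [-0.1, -0.1, 0.6]
grip_width: 1.0
```

Run:
```python
from h import *
go(529.2,-31.4,104,6)
```

```text
t 21.05 pos [532.4 -31.5 178.6] jaw 2.0 tilt [ 0.001 -0.    -1.   ] F [-0.1 -0.1  0.6] w 1.0 q [-0.28  0.38  1.55  0.    1.21 -0.31]
-> [ 0.02 -0.32  7.46] twist -4.0
```

step_arm(
  plan="0 -0.3 2 -4 100;0 -0.3 4 -4 100;0 -0.3 6 -4 100;0 -0.3 7 -4 100;0 -0.3 7.4 -4 100;0 -0.3 7.4 -4 100",
)

```text
time_s: 21.65
eef_pos: [528.9, -31.8, 104.5]
ee_rot: [0.0, 0.668, 0.744, 0.0]
force: [0.9, 0.3, 0.9]
grip_width: 1.001
```

Run:
```python
from h import *
go(529.2,-31.4,104,6)
im,d,P=shot('side','s10')
cv2.imwrite('pics/c10.png',cv2.resize(im[200:310,290:430,::-1],(700,550),interpolation=2))
```

```text
t 21.65 pos [528.9 -31.8 104.5] jaw 6.1 tilt [ 0. -0. -1.] F [0.9 0.3 0.9] w 1.001 q [-0.28  0.46  1.64  0.    1.04 -0.39]
-> [0.03 0.03 0.05] twist 0.1
```

View pics/c10.png

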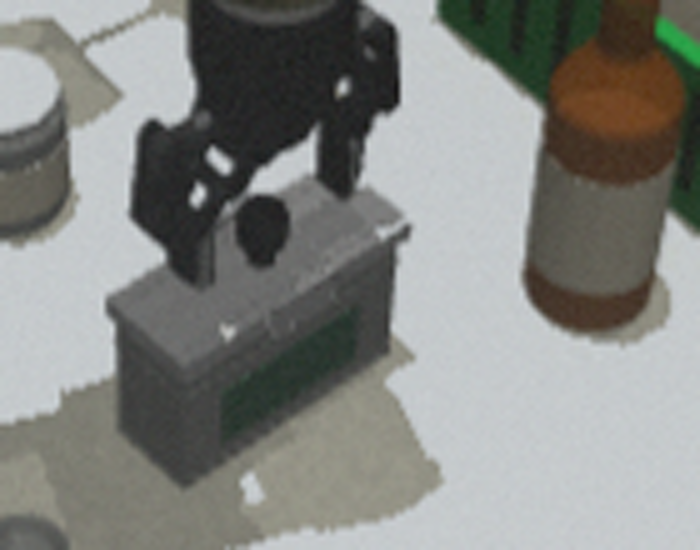

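The knob (262,230) lies midway between the fingertips (200,270) and (345,190), so I close gently.

step_arm(
  plan="0 0 0 0 80;0 0 0 0 65;0 0 0 0 55;0 0 0 0 48;0 0 0 0 43;0 0 0 0 39;0 0 0 0 36;0 0 0 0 33;0 0 0 0 30;0 0 0 0 28",
  grip_force=25,
)

```text
time_s: 22.7
eef_pos: [528.7, -31.8, 104.4]
ee_rot: [0.0, 0.669, 0.743, 0.0]
force: [-0.5, 1.1, 1.9]
grip_width: 0.29
```

step_arm(
  plan="0 0 0 0 20;0 0 0 0 20;0 0 0 0 20;0 0 0 0 20;0 0 0 0 20",
  grip_force=30,
)

```text
time_s: 23.2
eef_pos: [528.7, -31.8, 104.4]
ee_rot: [0.0, 0.669, 0.743, 0.0]
force: [0.6, 1.3, 3.4]
grip_width: 0.294
```

step_arm(
  plan="0 0 -0.1 0 20;0 0 -0.2 0 20;0 0 -0.3 0 20;0 0 -0.4 0 20;0 0 -0.5 0 20;0 0 -0.6 0 20;0 0 -0.7 0 20;0 0 -0.8 0 20",
)

```text
time_s: 24.0
eef_pos: [528.6, -31.8, 112.4]
ee_rot: [-0.0, 0.669, 0.743, 0.0]
force: [0.0, 0.8, -1.1]
grip_width: 0.295
```

Run:
```python
from h import *
im,d,P=shot('side','s11'); go(528,-31,204,6)
cv2.imwrite('pics/c11.png',cv2.resize(im[200:310,290:430,::-1],(700,550),interpolation=2))
```

```text
t 24.05 pos [528.7 -31.8 112.5] jaw 6.1 tilt [ 0. -0. -1.] F [ 0.9 -0.3 -1.5] w 0.292 q [-0.28  0.45  1.64 -0.    1.06 -0.39]
-> [ 0.09 -0.06 -9.15] twist 0.1
```

The load of about 1.5 N is the outer lid alone (both lids read 2.9 N). I continue the lift.

step_arm(
  plan="0 0 -0.3 0 20;0 0 -0.8 0 20;0 0 -1.6 0 20;0 0 -2.6 0 20;0 0 -4 0 20;0 0 -5.5 0 20;0 0 -7 0 20;0 0 -8.2 0 20;0 0 -9.2 0 20;0 0 -9.5 0 20",
)

```text
time_s: 25.05
eef_pos: [528.9, -31.9, 208.5]
ee_rot: [0.001, 0.669, 0.743, 0.0]
force: [-0.4, -0.7, -1.4]
grip_width: 0.291
```

step_arm(
  plan="0 0 0 0 20;0 0 0 0 20;0 0 0 0 20;0 0 0 0 20;0 0 0 0 20;0 0 0 0 20",
)

```text
time_s: 25.65
eef_pos: [528.6, -31.8, 207.2]
ee_rot: [-0.0, 0.669, 0.743, -0.0]
force: [-1.2, 0.4, -1.4]
grip_width: 0.293
```

Run:
```python
from h import *
im,d,P=shot('side','s12'); go(528,-31,204,6); P=P[d>0]
a=np.radians(6); X=[np.cos(a),np.sin(a)]; Y=[-np.sin(a),np.cos(a)]
for nm,lo,hi in(('inner top',90,112),('outer',185,206)):
    p=P[np.all((P>[430,-100,lo])&(P<[620,50,hi]),1)]; e=p[:,:2]-[528,-31.7]; x=e@X; y=e@Y
    print(nm,len(p),'x',np.percentile(x,[1,3,97,99]).round(1),'y',np.percentile(y,[2,98]).round(1),'z',np.percentile(p[:,2],[5,25,50,75,95]).round(1))
    if len(p)>20:
        t=(y>-20)&(y<20); print(' plane',np.linalg.lstsq(np.c_[x[t],y[t],np.ones(t.sum())],p[t,2],rcond=None)[0].round(4))
p=P[np.all((P>[430,-100,25])&(P<[620,50,75]),1)]; e=p[:,:2]-[528,-31.7]; x=e@X; y=e@Y
print('tin x',np.percentile(x,[1,3,97,99]).round(1),'y',np.percentile(y,[1,99]).round(1))
for r in spotter.regions_of('side','mug_mid')[:2]:
    q=cloud('side',d)[r['pixels']&(d>0)]; print('mug',round(r['conf'],2),np.median(q,0).round(),q.min(0).round(),q.max(0).round())
```

```text
t 25.7 pos [528.6 -31.8 207.3] jaw 6.1 tilt [-0.  0. -1.] F [-0.6 -0.7 -1.5] w 0.293 q [-0.28  0.34  1.52  0.    1.28 -0.39]
-> [ 0.09 -0.05  0.33] twist 0.1
inner top 613 x [-56.  -53.7  50.2  53.1] y [-32.7  30.3] z [ 90.8  93.1  94.6  96.3 103. ]
 plane [-3.00000e-04  1.77000e-02  9.42688e+01]
outer 1048 x [-73.5 -72.7  71.   74.3] y [-28.5  28.7] z [190.4 197.4 199.  200.3 201.8]
 plane [ 1.070000e-02 -1.050000e-02  1.990839e+02]
tin x [-71.3 -70.8  64.6  69. ] y [-26.8  24.8]
mug 0.66 [567. 256. 179.] [526. 198.  -5.] [711. 467. 234.]
```

```bash
python3 -c "
from h import *
print(workorder.finish_job())"
```

```text
the job is handed in; nothing more can be done
None
```

I finished the sequence and handed the job in at about 26 s of the 69 s allowed; no verdict was reported.

- **Mug:** It hangs by its handle on the long hook, let go. The last look put its body around (567, 256, 179), below the bar.
- **Lids on the tin:** I lowered both lids by the inner lid's ears. Contact came at the predicted seating height, and after I let go the nest looked level, with its top at about z 97 (98 expected).
- **Outer lid:** I lifted it off by the knob. The load on the tool was about 1.5 N, against 2.9 N for both lids, so the inner lid stayed behind. It is held about 103 mm above its nested place, with a tilt of roughly 0.015 rad.
- **Inner lid and tin:** The inner lid is centred on the tin within about 2 mm, with a fitted slope of about 0.018 rad. The tin has not visibly moved.

**Less certain:**
- A sideways force of about 7 N showed at the final press.
- The last camera extents are only good to about 2 mm.
- The last checks are depth numbers only, because the 12-picture viewing limit was used up.
- I did not re-measure the bystanders.

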